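# Load the drill jig: slide the plate under the bushing bridge and clamp it

### The arm

A 6-joint arm with a two-finger parallel gripper is mounted at the origin on the work surface; the furniture and walls round the work are solid. World frame = base frame: x ahead of the robot, y to its left, z up, the work surface at z = 0. Lengths are in m, angles in rad, forces in N, time in s.
With the tool pointing down it reaches from about 0.35 to 0.775 m from the base axis. Payload 7.3 kg.
Tool frame: the origin (TCP) lies at the very end of the fingers, on their centre line; the grasp point (between the pads) lies 19 mm behind it; z points along the fingers, y is the line along which they close (so a half turn about z gives the same grasp; the last joint's range is limited). The gripper opens to 92 mm and grips with 3 to 60 N. Pads are 19 mm wide; open, the fingers measure 130 mm over their backs; the gripper's body (75 mm by 190 mm) begins 47 mm behind the grasp point.
Start: joints at [-1.402, 0.342, 1.524, -0, 1.275, -0.146], TCP at [0.163, -0.499, 0.227] pointing down, gripper open.
Joint ranges: [-2.53, 2.53], [-0.77, 2.02], [0.04, 2.7], [-1, 4.14], [0.28, 2.66], [-3.11, 3.11]. Speed limits (rad/s): [2.57, 2.57, 3.14, 3.14, 3.14, 3.14].

### API

Orientations are given as [roll, pitch, yaw] about the fixed x, y, z axes, in that order (R = Rz(yaw) Ry(pitch) Rx(roll)).
In Python, from cell import observe, read_camera, get_calibration, hand_in, search_frame gives the robot as it stands.
- The arm moves only by the tool step_arm, never from a script. Its argument "commands" is a list of rows, each an object with "translation": the shift along the tool's x, y, z in mm, a list of three; "roll": the turn about the tool's z in rad. In form: [{"translation": [x, y, z], "roll": roll}, ...]. A call has 1 to 20 rows; each row shifts and turns the commanded pose from where the row before left it, along the tool's axes as they then stand; what a row does not reach is not made up. A row lasts 1/12 s, in which the tool goes at most 41.7 mm and 7.16 degrees, less where a joint would pass 70% of its speed; a pose out of reach is approached as far as the arm can. A call is refused whole if a number of a shift passes 41.7 or a number of a turn 0.125, either way. A call with a gripper value outside its range is refused whole. "fingers" is the opening, from 0 (shut) to 1 (fully open), set as the call begins (left out, the last holds). The fingers move at their own pace and stop on an object; "grip_force" is the grip in N (left out, the last holds). Time passes only in rows, so rows that do not move let the fingers close. It gives the time, the measured TCP pose, the force, the opening and the grip force at its end, in the units of the state.
- observe(): the state, without advancing time (a new reading comes with each control period).
- read_camera(name): name is "scene" or "top" or "wrist"; returns the picture (480x640x3 uint8, red, green, blue); there is no depth.
- get_calibration(name): a dict with "camera_matrix" (3x3 intrinsics, pixels), "world_from_camera" (4x4, takes a point from camera to world coordinates). Camera axes: x right, y up, looking along -z (the intrinsics and any distortion apply to the point x, -y, -z); pixel columns grow to the right and rows downward; lengths in m; the calibration is good to about 2 mm. A picture is of the moment at which its call begins: read the wrist's pose just before it. get_calibration takes no time and is no camera call; for the wrist camera it gives the pose at the moment of the call.
- hand_in(): hands the job in; it is judged then, once.
Trained networks look in the newest picture that a camera, given by its name, has taken for a name from the list of things; names that differ only in an ending like _2 or _b are one class to them, and where a whole thing is asked for, a point or a joint stands for the part that bears it (a point fixed in the world has none). Each returns a list of dicts, best first, with "confidence" (0 to 1); they miss things now and then, are a little off and sometimes report something else, mostly with a low value. They report only what shows in the picture. A call takes as long as a camera call.
- search_frame(camera, name): "at" ([x, y, z] in m, in world coordinates, good to about 4 mm: the middle of the surface that is visible of it).
The state is a dict: "time": time; "qpos": joint angles; "qvel": joint speeds; "joint_efforts": joint torques, N m; "tool_pos": TCP position; "tool_rot": TCP orientation; "contact_force": force on the tool from outside, world axes, zero at the start; "torque": the same for the moment, N m; "opening": finger opening in m; "grip_force": force on a finger pad.
Only numpy, scipy, OpenCV 4.12 (cv2) and the standard library are available. Lean on these libraries where they do the work, as an engineer would, in place of code of your own. Each camera call takes 0.05 s, during which the arm holds its last target. There are 200 camera calls.

### The job

Get the aluminium plate ready for drilling: push it flat along the jig's wooden bed and under the low bushing bridge until its leading end is fully home against the end stop, then push the cam lever round until it clamps the plate tight against the fence, and let go. Only push with the fingers: never lift, carry or tip the plate, keep the lever open until the plate is home, and leave the motor, the screwdriver and the star knob where they are.

Things in the scene. Friction and masses are not known exactly. Their poses are not given: they have to be found in the camera images.
- jig: Drill jig, fixed on the table. Origin: on the table top, on the channel's centre line, 185 mm from the bed's rear end. x: the way the plate is pushed; y: to the left of that; z up. All jig positions below are in this frame. Plywood bed: top at z = 12 mm, x = -185 to 160, y = -75 to 50 mm. Ahead of the bridge the bed is bare, save for the plate.
- mouth (a point): Mouth of the channel, on the bed at x = 40, y = 0 mm. Two aluminium rails 10 mm high: fence, inner face at y = +30 mm, x = 40 to 157; guide, inner face at y = -33 mm, x = 40 to 100 (channel 63 mm wide). Each has a splayed lead-in from x = 40 back to 17 mm, where the opening is about 88 mm wide (y = -46 to 43).
- bridge (a point): Middle of the underside of the steel bushing bridge, which lies across both rails: x = 65 to 100, y = -46 to 43 mm, underside at z = 22 mm (10 mm above the bed, 2 mm above the plate), top at 34 mm, two drill bushings on it up to 40 mm.
- end_stop (a point): Middle of the foot of the end stop's face, on the bed at x = 145, y = 2 mm: a steel bar 60 mm wide, 12 mm thick, top at z = 26 mm, that the plate's leading end must touch.
- plate: Loose aluminium plate, 120 mm long (its x), 60 mm wide (its y), 8 mm thick, 0.1 to 0.2 kg, two small holes near its rear (-x) end. Origin: centre of its underside. Starts flat on the bed in front of the mouth, +x end towards the bridge. Home: origin at x = 85 mm in the jig's frame, y = 0 against the fence; the rear end is then at x = 25, 40 mm clear of the bridge.
- clamp_lever (a joint): Angle of the cam lever about its upright pivot, rad: 0 open, growing clockwise seen from above, stop at 1.66. It stays where it is left (pivot friction 0.1 N m); starts at 0 to 0.35. The cam is clear of the channel below 0.4. With the plate home it meets the plate's edge at 0.45 to 1.3, pushes it over to the fence by 1.3 and then grips it, tightest at the stop (6 to 10 N at the knob).
- lever_knob (a point): Point at z = 46 mm on the axis of the upright black knob at the lever's end: a cylinder of 17 mm diameter, z = 31 to 60 mm, 65 mm from the pivot. Seen from the pivot, in the jig's frame, it lies at -70 degrees (from x towards -y) at joint 0 and at -165 degrees at 1.66. The lever bar is 12 mm wide, z = 24 to 31 mm.
- cam: The cam lever: bar and knob with, under its pivot end, a round steel cam disc of 32 mm diameter (z = 13 to 23 mm), off-centre on the pivot, that presses on the plate's edge. Origin: on the pivot axis, z = 13 mm, at x = 121, y = -49 mm in the jig's frame, between bridge and end stop.
- stepper_motor: Loose square black-and-silver motor with wires, 42x126x48 mm, on the table to the left of the jig's end stop; bystander. Origin: centre of its underside.
- driver_red: Loose red-handled screwdriver, 29x198x34 mm, on the table to the right of the jig; bystander. Origin: centre of its underside.
- star_knob: Loose black star knob with its stud up, 38x42x40 mm, on the table to the right, nearer the robot; bystander. Origin: centre of its underside.

How it is judged:
On the way, in this order (a step that is already met when the one before it is completed fails the run):
1. the plate is home under the bridge (within 3 mm of the end stop) while the lever is still open (x of plate in the frame of jig between 0.082 and 0.088 m and angle between the x axis of plate and the x axis of jig, either way round below 0.08 rad and value of joint clamp_lever below 1 rad), for 0.2 s.
2. the lever is closed and the cam presses on the plate (value of joint clamp_lever above 1.35 rad and contact force between cam and plate above 4 N), for 0.2 s.
At the end, for the whole second after the job is handed in: The plate lies flat under the bridge, its leading end within 3 mm of the end stop and its edge within 1.8 mm of the fence, the lever is closed (joint above 1.35 rad) and the cam presses on the plate with more than 4 N; everything is at rest and let go (all of step 2 and x of plate in the frame of jig between 0.082 and 0.088 m and y of plate in the frame of jig between -0.0018 and 0.002 m and angle between the x axis of plate and the x axis of jig, either way round below 0.04 rad and angle between plate's own z axis and vertical below 0.04 rad and linear speed of plate below 0.01 m/s); the robot touches nothing.
It fails at once if the plate is lifted off the bed (more than 5 mm) (height (world z) of plate above 0.017 m).
It fails at once if the plate is tipped (more than about 7 degrees) (angle between plate's own z axis and vertical above 0.12 rad).
It fails at once if the plate leaves the bed (height (world z) of plate below 0.006 m).
It fails at once if the lever is closed before the plate is home (value of joint clamp_lever above 1 rad and x of plate in the frame of jig below 0.08 m).
It fails at once if the motor, the screwdriver or the star knob is moved (more than 15 mm) (distance of any of stepper_motor, driver_red, star_knob from where it was at the start of the episode above 0.015 m).
It also fails if it takes over 51 s, if anything falls off the work surface, if the arm or the gripper's body presses on something with over 40 N, if the wrist force passes 120 N, or if a joint passes its speed limit or range.

## Working session

There is one attempt and no reset: what is moved stays moved. The work goes in short steps, Python scripts to look and compute and a tool call to move; the robot and the scene stay as the last step left them, time stands still between calls to the robot, and variables do not carry over. Pictures are saved under pics/ and viewed, at most 10 in all, crops included, and the job is handed in when it is done.

Besides the shell and the picture viewer there is one more tool, called as a command line: name --argument value ..., lists and objects as JSON in quotes. step_arm: Moves the arm, as the interface text tells. Its arguments: {"type":"object","properties":{"commands":{"type":"array"},"fingers":{"type":"number"},"grip_force":{"type":"number"}},"required":["commands"]}

```bash
mkdir -p pics; python3 - <<'E'
from cell import *
import cv2
for c in ("top","scene"):
    im=read_camera(c); cv2.imwrite(f"pics/{c}0.png",im[:,:,::-1])
    for n in ("plate","end_stop","bridge","cam","lever_knob","mouth","jig","stepper_motor","driver_red","star_knob"):
        try: print(c,n,[(([round(v,4) for v in d["at"]]),round(d["confidence"],2)) for d in search_frame(c,n)[:2]])
        except Exception as e: print(c,n,e)
    print(get_calibration(c))
print(observe())
E
```

```text
top plate [([0.4836, -0.1305, 0.0247], 0.6)]
top end_stop [([0.4959, -0.0108, 0.0136], 0.8), ([0.4863, -0.1304, 0.0203], 0.73)]
top bridge [([0.4984, -0.0127, 0.0104], 0.89)]
top cam [([0.5513, 0.0817, 0.0307], 0.73)]
top lever_knob [([0.5511, 0.0844, 0.0323], 0.54)]
top mouth [([0.4987, -0.0155, 0.0087], 0.89)]
top jig [([0.4957, -0.0162, 0.0115], 0.75)]
top stepper_motor [([0.537, 0.2367, 0.041], 0.74)]
top driver_red [([0.4359, -0.3817, 0.0241], 0.63), ([0.4958, -0.0155, 0.0143], 0.25)]
top star_knob [([0.3418, -0.2805, 0.0128], 0.61), ([0.5487, 0.0857, 0.0345], 0.61)]
{'camera_matrix': array([[450.62231803,   0.        , 322.27930724],
       [  0.        , 450.62231803, 237.17240725],
       [  0.        ,   0.        ,   1.        ]]), 'world_from_camera': array([[ 0.00622791,  0.99351554, -0.11352568,  0.36818947],
       [-0.9999084 ,  0.00482293, -0.01264625, -0.07378492],
       [-0.01201672,  0.11359404,  0.99345457,  1.07641701],
       [ 0.        ,  0.        ,  0.        ,  1.        ]])}
scene plate [([0.4878, -0.1364, 0.0226], 0.92)]
scene end_stop [([0.493, -0.0267,
[... 890 characters left out ...]
ime': 1.1, 'qpos': array([-1.40198072e+00,  3.42001644e-01,  1.52410767e+00,  1.08194819e-05,
        1.27539024e+00, -1.45995336e-01]), 'qvel': array([ 1.16518185e-04, -4.12562278e-04,  4.32525467e-04,  2.27718107e-04,
       -6.73710091e-04,  8.00298148e-06]), 'joint_efforts': array([-1.80731267e-04, -4.31145358e+01, -2.44483387e+01,  7.21216388e-02,
        4.82738600e-02,  1.73329681e-05]), 'tool_pos': array([ 0.16258914, -0.499209  ,  0.22673697]), 'tool_rot': array([3.14149904e+00, 3.30268347e-06, 3.14807792e-01]), 'contact_force': array([ 0.02198733, -0.6310536 ,  0.11091984]), 'torque': array([ 0.0414089 , -0.0084877 ,  0.01109568]), 'grip_force': 0.0, 'opening': 0.09189686839344538}
```

```bash
python3 - <<'E'
import cv2
im=cv2.imread("pics/top0.png")
cv2.imwrite("pics/topc.png",cv2.resize(im[110:270,190:390],None,fx=3.75,fy=3.75,interpolation=cv2.INTER_CUBIC))
E
```

```text
(no output)
```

View pics/topc.png

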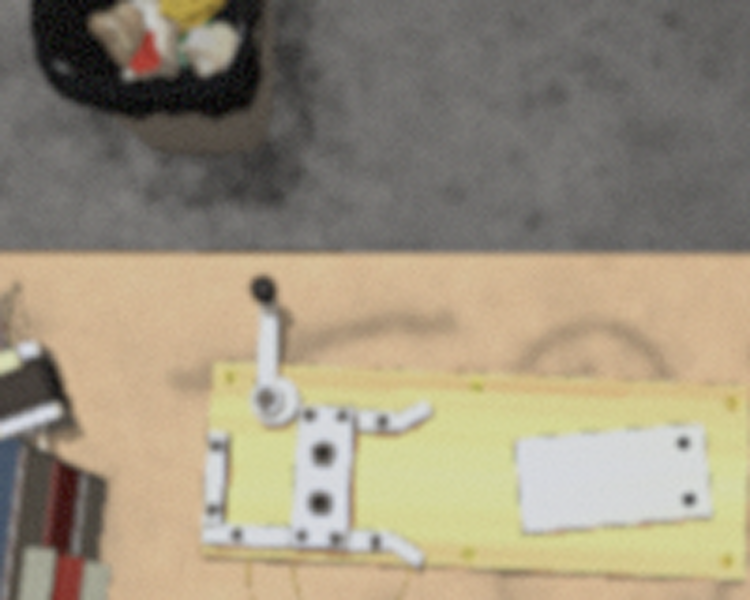

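View pics/scene0.png

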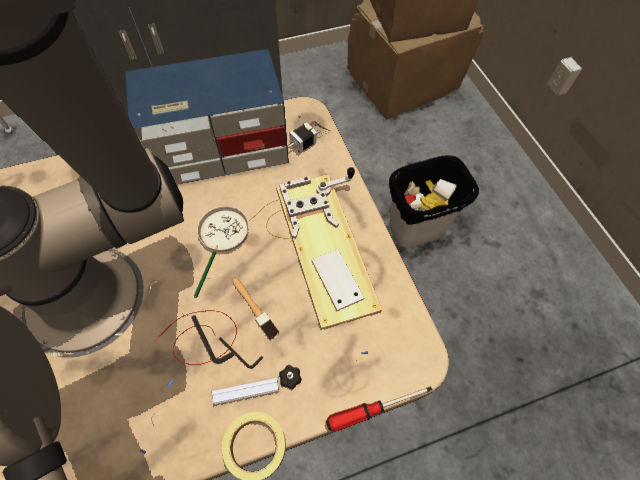

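```bash
cat > h.py <<'E'
import numpy as np, cv2
def ray(cal,uv,z):
    K=cal["camera_matrix"];T=cal["world_from_camera"]
    p=np.linalg.inv(K)@[uv[0],uv[1],1]; d=T[:3,:3]@[p[0],-p[1],-p[2]]; o=T[:3,3]
    return (o+d*(z-o[2])/d[2])[:2]
def fit(J,W):
    J=np.array(J);W=np.array(W);a=J-J.mean(0);b=W-W.mean(0)
    th=np.arctan2((a[:,0]*b[:,1]-a[:,1]*b[:,0]).sum(),(a*b).sum())
    R=np.array([[np.cos(th),-np.sin(th)],[np.sin(th),np.cos(th)]])
    t=W.mean(0)-R@J.mean(0); return th,R,t,(J@R.T+t-W)
E
python3 - <<'E'
from h import *
from cell import *
np.set_printoptions(precision=4,suppress=True)
cal=get_calibration("top")
im=cv2.imread("pics/top0.png"); hsv=cv2.cvtColor(im,cv2.COLOR_BGR2HSV)
c=lambda x,y:(190+x/3.75-.37,110+y/3.75-.37)
pts=[((160,-75),12,(215,362)),((160,50),12,(203,558)),((-185,50),12,(745,578)),
((100,-46),34,(298,407)),((100,43),34,(293,543)),((65,43),34,(348,547)),((65,-46),34,(355,409)),
((145,32),26,(224,524)),((145,-28),26,(228,433)),((121,-49),31,(268,400)),((17,43),22,(420,563)),((17,-46),22,(430,406))]
W=[ray(cal,c(*p[2]),p[1]/1e3) for p in pts]
th,R,t,res=fit([np.array(p[0])/1e3 for p in pts],W)
print("jig yaw",th,"t",t);print(res*1e3)
toj=lambda w:R.T@(w-t)
P=[toj(ray(cal,c(*q),.02))*1e3 for q in ((517,438),(704,425),(711,516),(524,533))]
print("plate corners jig",np.array(P),np.mean(P,0))
k=toj(ray(cal,c(263,289),.06))*1e3;print("knob",k,np.degrees(np.arctan2(k[1]+49,k[0]-121)),np.hypot(k[1]+49,k[0]-121))
# segmentation check of plate
w=((hsv[:,:,1]<60)&(hsv[:,:,2]>150)).astype(np.uint8); n,l,s,ce=cv2.connectedComponentsWithStats(w)
i=l[237,353];m=(l==i).astype(np.uint8);print(s[i])
b=cv2.boxPoints(cv2.minAreaRect(cv2.findContours(m,0,1)[0][0]))
print(b,np.array([toj(ray(cal,q,.02))*1e3 for q in b]))
m=cv2.inRange(hsv,(22,60,120),(35,255,255));n,l,s,ce=cv2.connectedComponentsWithStats(m);i=1+s[1:,4].argmax()
b=cv2.boxPoints(cv2.minAreaRect(np.argwhere(l==i)[:,::-1].astype(np.float32)));print(s[i],np.array([toj(ray(cal,q,.012))*1e3 for q in b]))
E
```

```text
jig yaw 1.534426286045616 t [ 0.4834 -0.0345]
[[ 0.2537  1.5638]
 [ 1.0163  1.6831]
 [-0.7951 -1.2758]
 [ 1.4507 -0.6219]
 [-2.3218  1.188 ]
 [-1.2959  0.3422]
 [ 1.2865  0.0763]
 [-1.9622  1.2588]
 [ 0.5716  0.1823]
 [ 0.3848  0.9297]
 [ 5.8599 -3.6371]
 [-4.4485 -1.6895]]
plate corners jig [[ -36.8684  -32.5318]
 [-154.3462  -45.6242]
 [-160.3786   11.7883]
 [ -43.7327   27.339 ]] [-98.8315  -9.7572]
knob [ 122.5995 -112.918 ] -88.56649065570193 63.93798449561846
[ 326  222   62   31 1394]
[[325.062  226.2121]
 [385.4316 220.9625]
 [387.7242 247.3284]
 [327.3546 252.5779]] [[ -31.0911  -32.8161]
 [-173.2517  -51.1817]
 [-180.2973   11.1935]
 [ -39.0946   29.4536]]
[ 265  207  125   58 3636] [[ 113.4519   49.5321]
 [ 114.9793  -75.8464]
 [-185.5095  -74.1697]
 [-183.1053   50.5887]]
```

step_arm --commands '[{"translation":[0,0,0],"roll":-0.12},{"translation":[0,0,0],"roll":-0.12},{"translation":[0,0,0],"roll":-0.12},{"translation":[0,0,0],"roll":-0.12},{"translation":[0,0,0],"roll":-0.12},{"translation":[0,0,0],"roll":-0.12},{"translation":[0,0,0],"roll":-0.12},{"translation":[0,0,0],"roll":-0.12},{"translation":[0,0,0],"roll":-0.12},{"translation":[0,0,0],"roll":-0.12},{"translation":[0,0,0],"roll":-0.12},{"translation":[0,0,0],"roll":-0.015},{"translation":[0,0,0],"roll":0}]' --fingers 0.27

```text
time: 2.18
tool_pos: [0.1626, -0.4992, 0.2267]
tool_rot: [3.142, 0.0, 1.647]
contact_force: [-0.8, 0.6, 0.1]
opening: 0.025
grip_force: 0.0
```

step_arm --commands '[{"translation":[14,20,0],"roll":0},{"translation":[14,20,0],"roll":0},{"translation":[14,20,0],"roll":0},{"translation":[14,20,0],"roll":0},{"translation":[14,20,0],"roll":0},{"translation":[14,20,0],"roll":0},{"translation":[14,20,0],"roll":0},{"translation":[14,20,0],"roll":0},{"translation":[14,20,0],"roll":0},{"translation":[14,20,0],"roll":0},{"translation":[14,20,0],"roll":0},{"translation":[14,20,0],"roll":0},{"translation":[14,20,0],"roll":0},{"translation":[14,20,0],"roll":0},{"translation":[14,20,0],"roll":0},{"translation":[14,20,0],"roll":0},{"translation":[14,20,0],"roll":0},{"translation":[14,14,0],"roll":0},{"translation":[0,0,0],"roll":0},{"translation":[0,0,0],"roll":0}]'

```text
time: 3.85
tool_pos: [0.4959, -0.2194, 0.2265]
tool_rot: [-3.141, 0.0, 1.649]
contact_force: [0.3, -0.4, -0.6]
opening: 0.0246
grip_force: 0.0
```

```bash
python3 - <<'E'
from h import *
from cell import *
print(get_calibration("wrist"))
im=read_camera("wrist");cv2.imwrite("pics/w1.png",im[:,:,::-1])
E
```

```text
{'camera_matrix': array([[431.64755279,   0.        , 319.44562873],
       [  0.        , 431.64755279, 247.54007966],
       [  0.        ,   0.        ,   1.        ]]), 'world_from_camera': array([[ 9.96976694e-01, -7.40848214e-02, -2.34288620e-02,
         4.88926605e-01],
       [ 7.77011212e-02,  9.50225565e-01,  3.01718266e-01,
        -1.37313787e-01],
       [-9.00402303e-05, -3.02626529e-01,  9.53109215e-01,
         3.84753938e-01],
       [ 0.00000000e+00,  0.00000000e+00,  0.00000000e+00,
         1.00000000e+00]])}
```

View pics/w1.png

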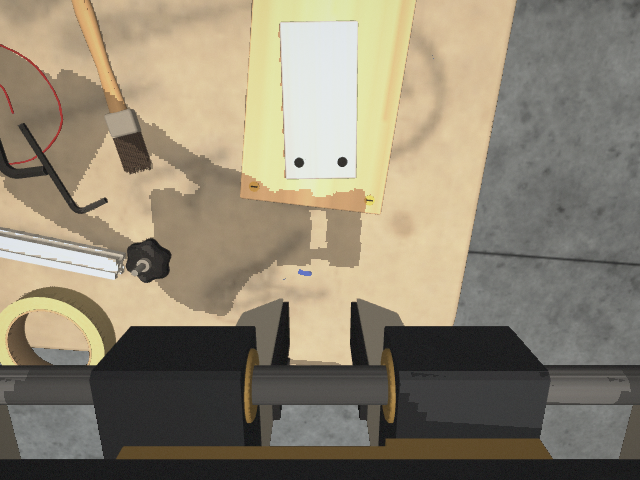

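The wrist picture shows the plate with corners at about (280,21), (357,22), (356,178), (286,179), and the bed's rear corners at (241,198) and (380,214).

```bash
python3 - <<'E'
from h import *
from cell import *
np.set_printoptions(precision=4,suppress=True)
cal=get_calibration("wrist")
B=np.array([ray(cal,p,.012) for p in ((241,198),(380,214))]);print(B,np.linalg.norm(B[1]-B[0]), "yaw",np.arctan2(*(B[1]-B[0])[::-1])+np.pi/2)
th=1.531;R=np.array([[np.cos(th),-np.sin(th)],[np.sin(th),np.cos(th)]])
t=((B[0]-R@[-.185,.05])+(B[1]-R@[-.185,-.075]))/2;print("t",t)
P=np.array([R.T@(ray(cal,p,.02)-t) for p in ((280,21),(357,22),(356,178),(286,179))]);print(P*1e3,P.mean(0)*1e3)
print("tcp",R.T@(observe()["tool_pos"][:2]-t))
E
```

```text
[[ 0.4257 -0.216 ]
 [ 0.5485 -0.2209]] 0.12297565096040879 yaw 1.5312374288416624
t [ 0.482  -0.0331]
[[ -43.6956   26.7139]
 [ -37.5469  -31.5069]
 [-154.8922  -47.5834]
 [-162.6227   10.9844]] [-99.6894 -10.348 ]
tcp [-0.1863 -0.0209]
```

step_arm --commands '[{"translation":[0,0,30],"roll":0},{"translation":[0,0,30],"roll":0},{"translation":[0,0,30],"roll":0},{"translation":[0,0,30],"roll":0},{"translation":[0,0,30],"roll":0},{"translation":[0,0,25],"roll":0},{"translation":[0,0,20],"roll":0},{"translation":[0,0,10],"roll":0},{"translation":[0,0,4],"roll":0},{"translation":[0,0,2.5],"roll":0},{"translation":[0,0,0],"roll":0},{"translation":[0,0,0],"roll":0}]'

```text
time: 4.9
tool_pos: [0.4962, -0.2207, 0.0164]
tool_rot: [3.14, 0.001, 1.649]
contact_force: [-0.1, -0.8, -1.1]
opening: 0.0245
grip_force: 0.0
```

step_arm --commands '[{"translation":[3,0,1.5],"roll":0},{"translation":[5,0,0],"roll":0},{"translation":[5,0,0],"roll":0},{"translation":[5,-0.3,0],"roll":0},{"translation":[5,-0.3,0],"roll":0},{"translation":[5,-0.3,0],"roll":0},{"translation":[5,-0.3,0],"roll":0},{"translation":[5,-0.3,0],"roll":0},{"translation":[5,-0.3,0],"roll":0},{"translation":[5,-0.3,0],"roll":0},{"translation":[5,-0.3,0],"roll":0},{"translation":[5,-0.3,0],"roll":0},{"translation":[0,0,0],"roll":0}]'

```text
time: 5.98
tool_pos: [0.4879, -0.1613, 0.0136]
tool_rot: [-3.141, -0.001, 1.65]
contact_force: [0.4, -0.1, 0.2]
opening: 0.0249
grip_force: 0.0
```

```bash
python3 - <<'E'
from cell import *
import cv2
im=read_camera("wrist");cv2.imwrite("pics/w2.png",im[:,:,::-1])
E
```

```text
(no output)
```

View pics/w2.png

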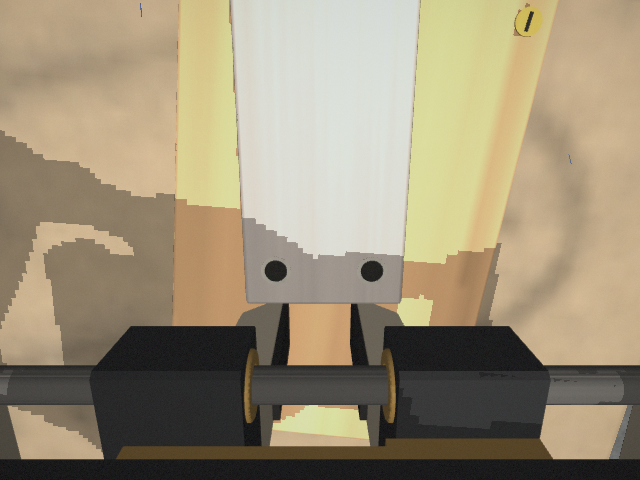

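step_arm --commands '[{"translation":[3,0.2,0],"roll":0.02},{"translation":[3,0.2,0],"roll":0.02},{"translation":[3,0.2,0],"roll":0.02},{"translation":[3,0.1,0],"roll":0.02},{"translation":[3,0,0],"roll":0.02},{"translation":[3,0,0],"roll":0.019},{"translation":[4,0,0],"roll":0},{"translation":[4,0,0],"roll":0},{"translation":[4,0,0],"roll":0},{"translation":[0,0,0],"roll":0}]'

```text
time: 6.87
tool_pos: [0.4888, -0.1316, 0.0136]
tool_rot: [-3.141, -0.0, 1.532]
contact_force: [-0.7, -0.5, 0.0]
opening: 0.0251
grip_force: 0.0
```

```bash
python3 - <<'E'
from cell import *
from h import *
im=read_camera("wrist");cv2.imwrite("pics/w3.png",im[:,:,::-1])
th=1.531;R=np.array([[np.cos(th),-np.sin(th)],[np.sin(th),np.cos(th)]])
print(R.T@(observe()["tool_pos"][:2]-np.array([.4825,-.0335])))
im=read_camera("top");cv2.imwrite("pics/t3.png",cv2.resize(im[110:270,190:390,::-1],None,fx=3.75,fy=3.75,interpolation=cv2.INTER_CUBIC))
E
```

```text
[-0.09804473 -0.01032622]
```

View pics/w3.png

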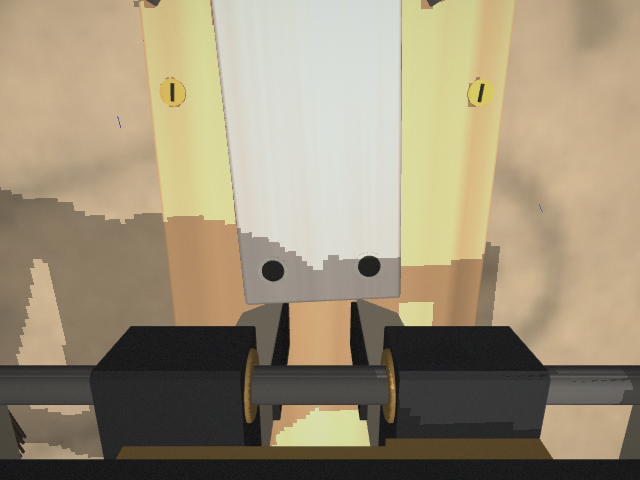

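step_arm --commands '[{"translation":[4,-0.5,0],"roll":0},{"translation":[4,-0.5,0],"roll":0},{"translation":[4,-0.5,0],"roll":0},{"translation":[4,-0.5,0],"roll":0},{"translation":[4,-0.5,0],"roll":0},{"translation":[4,-0.5,0],"roll":0},{"translation":[4,-0.5,0],"roll":0},{"translation":[4,-0.5,0],"roll":0},{"translation":[0,0,0],"roll":0}]'

```text
time: 7.72
tool_pos: [0.4861, -0.0994, 0.0137]
tool_rot: [-3.141, -0.0, 1.531]
contact_force: [-0.2, 0.7, -0.4]
opening: 0.0249
grip_force: 0.0
```

```bash
python3 - <<'E'
from cell import *
from h import *
im=read_camera("wrist");cv2.imwrite("pics/w4.png",im[:,:,::-1])
th=1.531;R=np.array([[np.cos(th),-np.sin(th)],[np.sin(th),np.cos(th)]])
print(R.T@(observe()["tool_pos"][:2]-np.array([.4825,-.0335])))
E
```

```text
[-0.06605797 -0.00631836]
```

View pics/w4.png

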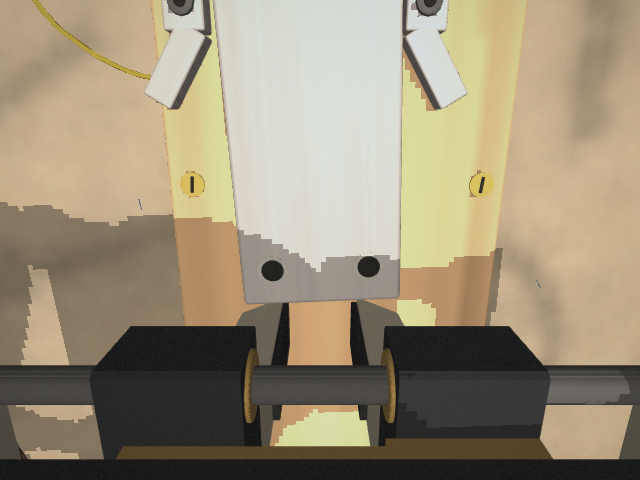

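The plate has entered the mouth squarely, between lead-in tips at (165,95) and (455,95). I'll keep pushing.

step_arm --commands '[{"translation":[4,-0.3,0],"roll":0},{"translation":[4,-0.3,0],"roll":0},{"translation":[4,-0.3,0],"roll":0},{"translation":[4,-0.3,0],"roll":0},{"translation":[4,-0.3,0],"roll":0},{"translation":[4,-0.3,0],"roll":0},{"translation":[4,-0.3,0],"roll":0},{"translation":[4,-0.3,0],"roll":0},{"translation":[4,-0.3,0],"roll":0},{"translation":[4,-0.3,0],"roll":0},{"translation":[4,-0.3,0],"roll":0},{"translation":[0,0,0],"roll":0}]'

```text
time: 8.77
tool_pos: [0.4846, -0.0554, 0.0137]
tool_rot: [-3.141, -0.0, 1.531]
contact_force: [0.4, -0.1, -0.6]
opening: 0.0247
grip_force: 0.0
```

step_arm --commands '[{"translation":[3,-0.2,0],"roll":0},{"translation":[3,-0.2,0],"roll":0},{"translation":[3,-0.2,0],"roll":0},{"translation":[3,-0.2,0],"roll":0},{"translation":[3,-0.2,0],"roll":0},{"translation":[3,-0.2,0],"roll":0},{"translation":[3,0,0],"roll":0},{"translation":[3,0,0],"roll":0},{"translation":[2,0,0],"roll":0},{"translation":[2,0,0],"roll":0},{"translation":[0,0,0],"roll":0}]'

```text
time: 9.68
tool_pos: [0.4846, -0.0278, 0.0137]
tool_rot: [-3.142, -0.0, 1.531]
contact_force: [0.6, 0.5, 0.3]
opening: 0.0248
grip_force: 0.0
```

step_arm --commands '[{"translation":[1.5,0,0],"roll":0},{"translation":[1.5,0,0],"roll":0},{"translation":[1.5,0,0],"roll":0},{"translation":[1.5,0,0],"roll":0},{"translation":[1,0,0],"roll":0},{"translation":[0,0,0],"roll":0}]'

```text
time: 10.18
tool_pos: [0.4849, -0.021, 0.0137]
tool_rot: [-3.142, -0.0, 1.531]
contact_force: [0.1, 0.3, 0.7]
opening: 0.0249
grip_force: 0.0
```

step_arm --commands '[{"translation":[1,0,0],"roll":0},{"translation":[1,0,0],"roll":0},{"translation":[0,0,0],"roll":0}]'

```text
time: 10.43
tool_pos: [0.485, -0.0191, 0.0137]
tool_rot: [3.141, 0.0, 1.531]
contact_force: [0.7, -0.2, 0.1]
opening: 0.025
grip_force: 0.0
```

step_arm --commands '[{"translation":[1,0,0],"roll":0},{"translation":[0,0,0],"roll":0}]'

```text
time: 10.6
tool_pos: [0.485, -0.0188, 0.0137]
tool_rot: [3.142, 0.001, 1.531]
contact_force: [-0.8, -4.7, 0.7]
opening: 0.025
grip_force: 2.5
```

step_arm --commands '[{"translation":[1,0,0],"roll":0},{"translation":[0,0,0],"roll":0},{"translation":[0,0,0],"roll":0}]'

```text
time: 10.85
tool_pos: [0.4851, -0.0187, 0.0137]
tool_rot: [3.142, 0.002, 1.531]
contact_force: [-2.0, -9.5, -0.4]
opening: 0.0249
grip_force: 5.0
```

```bash
python3 - <<'E'
from cell import *
from h import *
im=read_camera("wrist");a=im[:,:,::-1]
im=read_camera("top");b=cv2.resize(im[160:270,230,None] if 0 else im[165:265,230:330,::-1],(480,480),interpolation=cv2.INTER_CUBIC)
cv2.imwrite("pics/c5.png",cv2.resize(np.hstack([a,b]),(800,343)))
print(get_calibration("wrist"))
E
```

```text
{'camera_matrix': array([[431.64755279,   0.        , 319.44562873],
       [  0.        , 431.64755279, 247.54007966],
       [  0.        ,   0.        ,   1.        ]]), 'world_from_camera': array([[ 9.99194213e-01,  3.83211799e-02,  1.19336037e-02,
         4.87778336e-01],
       [-4.01351781e-02,  9.51742134e-01,  3.04263171e-01,
         6.38942593e-02],
       [ 3.02010239e-04, -3.04496957e-01,  9.52513261e-01,
         1.71797208e-01],
       [ 0.00000000e+00,  0.00000000e+00,  0.00000000e+00,
         1.00000000e+00]])}
```

View pics/c5.png

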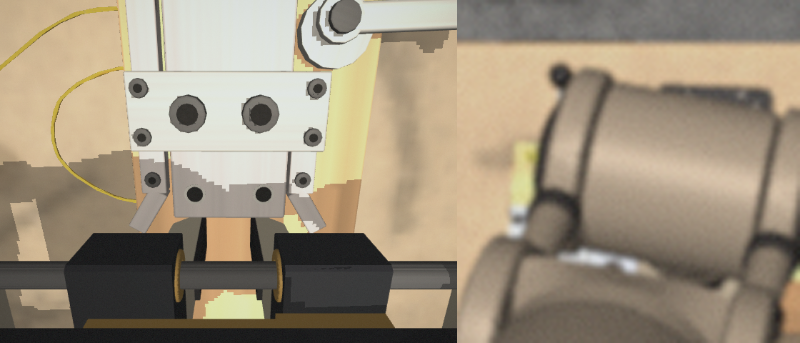

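The plate is home: the force rose sharply at the expected position. I'll back off, rise, close the fingers and look at the lever.

step_arm --commands '[{"translation":[-5,0,0],"roll":0},{"translation":[-10,0,0],"roll":0},{"translation":[0,0,-20],"roll":0},{"translation":[0,0,-30],"roll":0},{"translation":[0,0,-35],"roll":0},{"translation":[0,0,-35],"roll":0},{"translation":[10,19,0],"roll":0},{"translation":[10,19,0],"roll":0},{"translation":[10,19,0],"roll":0},{"translation":[10,19,0],"roll":0},{"translation":[10,19,0],"roll":0},{"translation":[9,18,0],"roll":0},{"translation":[0,0,0],"roll":0},{"translation":[0,0,0],"roll":0}]' --fingers 0

```text
time: 12.12
tool_pos: [0.5998, 0.0222, 0.1331]
tool_rot: [-3.141, -0.0, 1.532]
contact_force: [-1.1, -0.3, -0.6]
opening: 0.0009
grip_force: 0.0
```

```bash
python3 - <<'E'
from cell import *
from h import *
im=read_camera("wrist");cv2.imwrite("pics/w6.png",im[:,:,::-1])
print(search_frame("wrist","lever_knob")[:2],search_frame("wrist","cam")[:2])
E
```

```text
[{'at': [0.5528, 0.0865, 0.0261], 'confidence': 0.97}] [{'at': [0.5505, 0.0807, 0.031], 'confidence': 0.8}]
```

View pics/w6.png

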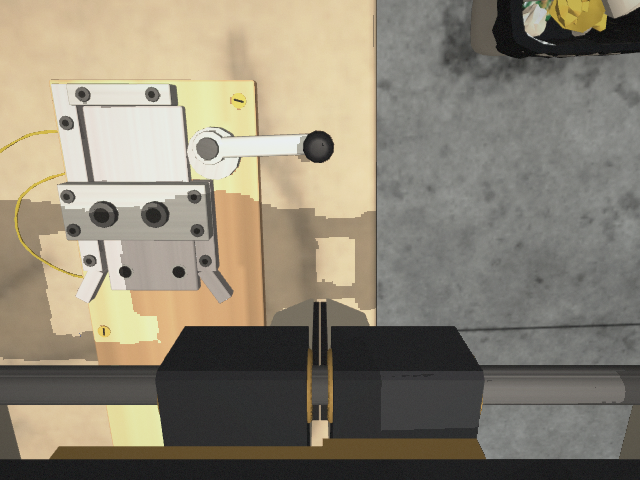

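The plate's leading end is against the end stop. The knob top is at (319,147) and the pivot bolt at (207,149).

```bash
python3 - <<'E'
from cell import *
from h import *
np.set_printoptions(precision=4,suppress=True)
cal=get_calibration("wrist")
k=ray(cal,(319,147),.058);print("knob",k)
for z in(.031,.036):
    p=ray(cal,(207,149),z);d=k-p;print("piv",p,np.linalg.norm(d),np.arctan2(d[1],d[0]))
B=[ray(cal,q,.012) for q in((52,80),(257,80))];print(B)
print("stop",ray(cal,(68,105),.026),ray(cal,(175,107),.026))
E
```

```text
knob [0.6006 0.0856]
piv [0.5342 0.0851] 0.06633727968119671 0.008430813059992734
piv [0.5355 0.0854] 0.06504041881840705 0.0030193238353673282
[array([0.4404, 0.1282]), array([0.5645, 0.1231])]
stop [0.4547 0.1131] [0.5171 0.1094]
```

step_arm --commands '[{"translation":[0,0,0],"roll":-0.043},{"translation":[16,0,0],"roll":0},{"translation":[20,0,0],"roll":0},{"translation":[20,0,0],"roll":0},{"translation":[20,0,0],"roll":0},{"translation":[17,1,0],"roll":0},{"translation":[0,0,0],"roll":0},{"translation":[0,0,25],"roll":0},{"translation":[0,0,25],"roll":0},{"translation":[0,0,25],"roll":0},{"translation":[0,0,12],"roll":0},{"translation":[0,0,6],"roll":0},{"translation":[0,0,0],"roll":0},{"translation":[0,0,0],"roll":0}]' --fingers 0

```text
time: 13.43
tool_pos: [0.6011, 0.1148, 0.0416]
tool_rot: [3.14, 0.0, 1.573]
contact_force: [-0.3, -0.1, 0.8]
opening: 0.0004
grip_force: 0.0
```

step_arm --commands '[{"translation":[-4,0,0],"roll":0},{"translation":[-4,0,0],"roll":0},{"translation":[-2,0,0],"roll":0},{"translation":[-1,0,0],"roll":0},{"translation":[0,0,0],"roll":0}]'

```text
time: 13.85
tool_pos: [0.601, 0.104, 0.0414]
tool_rot: [3.14, -0.0, 1.573]
contact_force: [0.7, 0.2, 0.5]
opening: 0.0002
grip_force: 0.2
```

step_arm --commands '[{"translation":[-3.95,1,0],"roll":0.06},{"translation":[-3.95,1,0],"roll":0.06},{"translation":[-3.95,1,0],"roll":0.06},{"translation":[-3.95,1,0],"roll":0.06},{"translation":[-3.95,1,0],"roll":0.06},{"translation":[-3.95,1,0],"roll":0.06},{"translation":[-3.95,1,0],"roll":0.06},{"translation":[-3.95,1,0],"roll":0.06},{"translation":[-3.95,1,0],"roll":0.06},{"translation":[-3.95,1,0],"roll":0.06},{"translation":[0,0,0],"roll":0}]'

```text
time: 14.77
tool_pos: [0.5998, 0.0638, 0.0409]
tool_rot: [3.141, -0.0, 0.971]
contact_force: [0.8, -0.5, 0.2]
opening: 0.0004
grip_force: 0.1
```

```bash
cat > s.py <<'E'
from cell import *
from h import *
o=observe();y=o["tool_rot"][2];d=o["tool_pos"][:2]-np.array([.5357,.0852])
ex=np.array([np.cos(y),np.sin(y)]);ey=np.array([ex[1],-ex[0]])
print("r tool",d@ex*1e3,d@ey*1e3,"yaw",y,"joint~",1.222+1.531-(y-np.pi/2)-np.pi/2*0-2.443+0 if 0 else -(y-np.pi/2)+1.531-1.2217,"F",o["contact_force"],"F along -x,y",o["contact_force"][:2]@ex,o["contact_force"][:2]@ey)
E
python3 s.py
```

```text
r tool 18.463673710761437 64.97292670998645 yaw 0.9713346982201314 joint~ 0.9087616285747651 F [ 0.77936297 -0.51926367  0.2342613 ] F along -x,y 0.01099048662307539 0.9364403882158119
```

step_arm --commands '[{"translation":[-3.95,1,0],"roll":0.06},{"translation":[-3.95,1,0],"roll":0.06},{"translation":[-3.95,1,0],"roll":0.06},{"translation":[-3.95,1,0],"roll":0.06},{"translation":[-3.95,1,0],"roll":0.06},{"translation":[-3.95,1,0],"roll":0.06},{"translation":[-3.95,1,0],"roll":0.06},{"translation":[-3.95,1,0],"roll":0.06},{"translation":[-3.95,1,0],"roll":0.06},{"translation":[-3.95,1,0],"roll":0.06},{"translation":[0,0,0],"roll":0}]'

```text
time: 15.68
tool_pos: [0.5771, 0.032, 0.0409]
tool_rot: [-3.142, -0.002, 0.372]
contact_force: [2.0, 3.8, -0.4]
opening: 0.0005
grip_force: 1.8
```

```bash
python3 s.py
```

```text
r tool 19.206121119838755 64.58732714341801 yaw 0.372373301109695 joint~ 1.5077230256852012 F [ 2.01525197  3.82377585 -0.37813796] F along -x,y 3.2683329964324974 -2.8285158115661737
```

step_arm --commands '[{"translation":[-3.95,1,0],"roll":0.06},{"translation":[-3.95,1,0],"roll":0.06},{"translation":[-1.5,0.3,0],"roll":0.02},{"translation":[0,0,0],"roll":0}]'

```text
time: 16.02
tool_pos: [0.5698, 0.027, 0.0411]
tool_rot: [-3.142, -0.004, 0.234]
contact_force: [4.7, 4.9, -1.3]
opening: 0.0001
grip_force: 3.0
```

```bash
python3 s.py
```

```text
r tool 19.67584050496981 64.4962684699097 yaw 0.23438270059106858 joint~ 1.6457136262038279 F [ 4.65240357  4.89579874 -1.25538943] F along -x,y 5.662210113695193 -3.6814509285748063
```

step_arm --commands '[{"translation":[-1.5,0.2,0],"roll":0},{"translation":[-1.5,0.2,0],"roll":0},{"translation":[0,0,0],"roll":0}]'

```text
time: 16.27
tool_pos: [0.5687, 0.0266, 0.0413]
tool_rot: [-3.142, -0.008, 0.235]
contact_force: [9.9, 7.4, -5.8]
opening: 0.0002
grip_force: 6.2
```

```bash
python3 s.py
```

```text
r tool 18.40672858701866 64.64621112595377 yaw 0.23535776231854122 joint~ 1.644738564476355 F [ 9.89662497  7.4185096  -5.7902437 ] F along -x,y 11.353713611193768 -4.906185655936435
```

step_arm --commands '[{"translation":[-1.5,0,0],"roll":0},{"translation":[0,0,0],"roll":0},{"translation":[0,0,0],"roll":0}]'

```text
time: 16.52
tool_pos: [0.5685, 0.0266, 0.0414]
tool_rot: [3.141, -0.01, 0.235]
contact_force: [13.5, 9.7, -8.8]
opening: 0.0003
grip_force: 8.2
```

```bash
python3 s.py
```

```text
r tool 18.246369601725274 64.67383539228062 yaw 0.2353061737219111 joint~ 1.6447901530729852 F [13.47796558  9.73552151 -8.83518987] F along -x,y 15.376299973547734 -6.324977020723296
```

The lever is stalled at its stop. I'll back away, rise and check.

step_arm --commands '[{"translation":[4,0,0],"roll":0},{"translation":[6,0,0],"roll":0},{"translation":[8,0,0],"roll":0},{"translation":[0,0,-25],"roll":0},{"translation":[0,0,-35],"roll":0},{"translation":[0,0,-35],"roll":0},{"translation":[0,0,-20],"roll":0},{"translation":[0,-25,0],"roll":-0.12},{"translation":[0,-25,0],"roll":-0.12},{"translation":[0,-25,0],"roll":-0.12},{"translation":[0,-25,0],"roll":-0.12},{"translation":[0,0,0],"roll":-0.12},{"translation":[0,0,0],"roll":-0.12},{"translation":[0,0,0],"roll":-0.12},{"translation":[0,0,0],"roll":-0.12},{"translation":[0,0,0],"roll":-0.12},{"translation":[0,0,0],"roll":-0.12},{"translation":[0,0,0],"roll":0}]'

```text
time: 18.02
tool_pos: [0.5418, 0.1196, 0.1557]
tool_rot: [-3.141, 0.001, 1.439]
contact_force: [0.0, -0.7, -0.1]
opening: 0.0006
grip_force: 0.0
```

```bash
python3 - <<'E'
from cell import *
from h import *
print(observe()["tool_pos"],observe()["tool_rot"])
im=read_camera("wrist");cv2.imwrite("pics/w7.png",im[:,:,::-1])
E
```

```text
[0.5417985  0.11958165 0.15567004] [-3.14112255e+00  5.35839441e-04  1.43872513e+00]
```

View pics/w7.png

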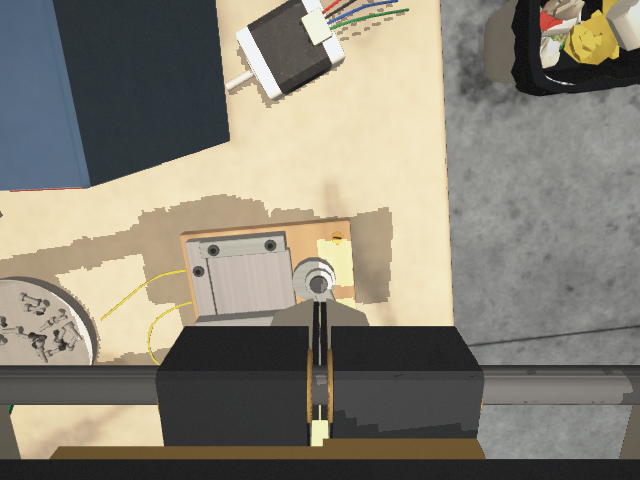

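step_arm --commands '[{"translation":[-25,0,0],"roll":0},{"translation":[-30,0,0],"roll":0},{"translation":[-30,0,0],"roll":0},{"translation":[-25,0,0],"roll":-0.09},{"translation":[0,0,0],"roll":0},{"translation":[0,0,0],"roll":0}]'

```text
time: 18.57
tool_pos: [0.5267, 0.0097, 0.1558]
tool_rot: [-3.141, -0.0, 1.517]
contact_force: [0.5, 0.4, -0.3]
opening: 0.0002
grip_force: 0.0
```

```bash
python3 - <<'E'
from cell import *
from h import *
print(observe()["tool_pos"],observe()["tool_rot"])
im=read_camera("wrist");cv2.imwrite("pics/w8.png",cv2.resize(im[:330,:,::-1],None,fx=1.25,fy=1.25))
E
```

```text
[0.52671363 0.00967246 0.15578983] [-3.14149859e+00 -1.37108681e-05  1.51742844e+00]
```

View pics/w8.png

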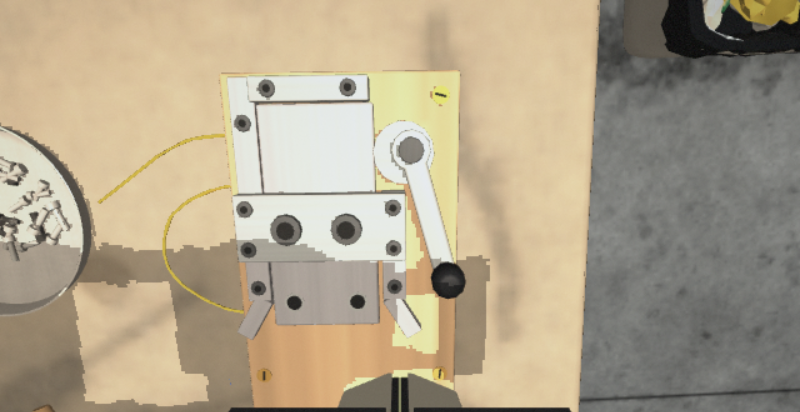

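The lever sits at about -164 degrees, which is its stop. The plate is against both the end stop and the fence, and the cam is pressing on its edge.

```bash
python3 -c "
from cell import *
print(hand_in())"
```

```text
the job is handed in; nothing more can be done
None
```

I pushed the plate home against the end stop, swung the cam lever to its stop so it clamps the plate on the fence, let go, and handed the job in at about 19 s; the hand-in returned no verdict.

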